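Lay out the condiment tray

TASK

Lay out the wooden condiment tray for service: in its rear row, stand the white pepper pot with the black lid in the well between the pot of stirrers and the clear deli pot; stand the tall spice jar in the well directly in front of the stirrers and the red-lidded mustard pot in the well directly in front of the deli pot, and set the sauce cup centrally on top of the deli pot's lid. Front means your side of the tray; stand everything upright and near the middle of its well, leave the stirrers and the deli pot in their own wells, and do not disturb the bell, the card terminal or the price card.

Things in the scene. Friction and masses are not known exactly. Their poses are not given: they have to be found in the camera images.
- tray: Fixed wooden tray, 185 (x) by 275 (y) by 14 mm, a low steel handle at each end (to y = +-161 mm). Origin: centre of its underside; x away from the robot, y to the left, turned up to 0.3 rad. Six round wells, 76 mm wide, 6 mm deep (floor at 8 mm): rear row x = 45, front row x = -45, y = -90, 0, 90 mm. The rear corners hold stirrer pot and deli pot, either way round; the rest are empty.
- stirrer_pot: White cylindrical pot, 70 mm in diameter and 90 mm high, with wooden stirrers standing up to 145 mm; stands loose in one rear corner well of the tray. Origin: centre of its underside; z up.
- deli_pot: Clear round plastic deli pot with greenish contents and a whitish, flat lid, 73 mm across the lid and 64 mm high (its lid bears a load at 62 mm); stands loose in the other rear corner well of the tray. Origin: centre of its underside; z up.
- mustard_pot: White tapered pot with a red lid, 61 mm across the lid (solid about 56 mm), 48 mm high, 90 g; stands upright on the worktop. Origin: centre of its underside; z up. Round, so its yaw is of no account.
- spice_jar: Tall narrow spice jar with a dark brown cap and a light body, 41 mm in diameter, 105 mm high, 110 g; stands upright on the worktop. Origin: centre of its underside; z up. Round, so its yaw is of no account.
- pepper_pot: White tapered pot with a black lid, 55 mm across the lid (solid about 51 mm), 62 mm high, 70 g; stands upright on the worktop. Origin: centre of its underside; z up. Round, so its yaw is of no account.
- sauce_cup: Low clear tapered sauce cup with pinkish contents and a lid, 69 mm across the lid (solid about 64 mm), 36 mm high, 50 g; stands upright on the worktop. Origin: centre of its underside; z up. Round, so its yaw is of no account.
- bell: Counter bell, 76 mm in diameter, 54 mm high, on the worktop between the robot and the tray: not to be disturbed. Origin: centre of its underside.
- card_terminal: Black card payment terminal, 165 x 68 x 52 mm, on the worktop behind the tray: not to be disturbed. Origin: centre of its underside; x along its length.
- price_card: Small card in a wooden foot, 22 x 70 x 68 mm, on the worktop to the right of the tray: not to be disturbed. Origin: centre of its underside; y along its 70 mm foot.
Not all that is in view belongs to the job. What is meant by the pepper_pot is not purple or turquoise, and is the smaller of those in its own colour.

How it is judged:
By the outcome, as a careful person would: the job done as asked, in the order asked, and still so for the second after the job is handed in, with the robot touching nothing.
It also fails if it takes over 106 s, if anything falls off the work surface, if the arm or the gripper's body presses on something with over 40 N, if the wrist force passes 120 N, or if a joint passes its speed limit or range.

ROBOT

A 7-joint arm with a two-finger parallel gripper is mounted at the origin on a cart in front of the work surface, level with it; the furniture and walls round the work are solid. World frame = base frame: x ahead of the robot, y to its left, z up, the work surface at z = 0. Lengths are in m, angles in rad, forces in N, time in s.
With the tool pointing down it reaches from about 0.35 to 0.9 m from the base axis. Payload 8.1 kg.
Tool frame: the origin (TCP) lies midway between the tips of the shut fingers; the grasp point (between the pads) lies behind it (arm.tcp_to_grasp is the z of the grasp point in the tool frame, in m); z points along the fingers, y is the line along which they close (so a half turn about z gives the same grasp; the last joint's range is limited). The gripper opens to 92 mm and grips with 3 to 60 N. Pads are 19 mm wide; open, the fingers measure 130 mm over their backs; the gripper's body (75 mm by 190 mm) begins 47 mm behind the grasp point.
Start: joints at [-1.449, 0.434, 0.025, 1.573, -0.012, 1.134, -0.075], TCP at [0.139, 0.609, 0.227] pointing down, gripper open.
Joint ranges: [-2.62, 2.62], [-0.44, 2.09], [-1.27, 1.32], [0.08, 2.57], [-1.32, 4.46], [0.12, 2], [-2.74, 2.74]. Speed limits (rad/s): [2.22, 2.22, 3.01, 3.01, 3.14, 3.14, 3.14].

INTERFACE

Orientations are given as a rotation vector (axis times angle).
In Python, from cell import readout, vision, arm gives the robot as it stands.
- The arm moves only by the tool carry_out, never from a script. Its argument "increments" is one flat list of numbers, 6 for each row, row after row: the shift along the world's x, y, z in mm, then the turn, a rotation vector about the world's x, y, z in rad. In form: [tx, ty, tz, wx, wy, wz, tx, ty, tz, wx, wy, wz, ...]. A call has 1 to 20 rows; each row shifts and turns the commanded pose from where the row before left it; what a row does not reach is not made up. A row lasts 1/8 s, in which the tool goes at most 62.5 mm and 10.7 degrees, less where a joint would pass 70% of its speed; a pose out of reach is approached as far as the arm can. A call with a gripper value outside its range is refused whole. "grip" is the closure, from 0 (fully open) to 1 (shut), set as the call begins (left out, the last holds). The fingers move at their own pace and stop on an object; "newtons" is the grip in N (left out, the last holds). Time passes only in rows, so rows that do not move let the fingers close. It gives the time, the measured TCP pose, the force, the opening and the grip force at its end, in the units of the state.
- readout.observe(): the state, without advancing time (a new reading comes with each control period).
- vision.get_image(name): name is "scene" or "top"; returns the picture (480x640x3 uint8, red, green, blue); there is no depth.
- vision.calibration(name): a dict with "fov_y" (degrees; the focal length in pixels is half the picture's height over the tangent of half this angle, whatever the lens; pixels are square), "cx", "cy" (the principal point, pixels), "pose" (4x4, takes a point from camera to world coordinates). Camera axes: x right, y up, looking along -z (the intrinsics and any distortion apply to the point x, -y, -z); pixel columns grow to the right and rows downward; lengths in m; the calibration is good to about 2 mm. A picture is of the moment at which its call begins. calibration takes no time and is no camera call.
- arm.sign_off(): hands the job in; it is judged then, once.
The state is a dict: "clock": time; "joints": joint angles; "dq": joint speeds; "joint_efforts": joint torques, N m; "position": TCP position; "ee_rot": TCP orientation; "force": force on the tool from outside, world axes, zero at the start; "ft_torque": the same for the moment, N m; "width": opening from 0.0 (shut) to 1.0 (fully open); "gripper_force": force on a finger pad.
Only numpy, scipy, OpenCV 4.12 (cv2) and the standard library are available. Lean on these libraries where they do the work, as an engineer would, in place of code of your own. Each camera call takes 0.05 s, during which the arm holds its last target. There are 200 camera calls.

## Working session

There is one attempt and no reset: what is moved stays moved. The work goes in short steps, Python scripts to look and compute and a tool call to move; the robot and the scene stay as the last step left them, time stands still between calls to the robot, and variables do not carry over. Pictures are saved under pics/ and viewed, at most 14 in all, crops included, and the job is handed in when it is done.

Besides the shell and the picture viewer there is one more tool, called after "Request:" as name(argument=value, ...) on one line, values as JSON. carry_out: Moves the arm, as the interface text tells. Its arguments: {"type":"object","properties":{"increments":{"type":"array","items":{"type":"number"}},"grip":{"type":"number"},"newtons":{"type":"number"}},"required":["increments"]}

```bash
mkdir -p pics
python3 - <<'E'
from cell import readout, vision, arm
import cv2
for n in("scene","top"):
    cv2.imwrite(f"pics/{n}0.png",vision.get_image(n)[:,:,::-1]); print(n,vision.calibration(n))
print(readout.observe(),arm.tcp_to_grasp)
E
```

```text
scene {'fov_y': 52.55781345909081, 'cx': 326.6547250881011, 'cy': 237.5918999655876, 'pose': array([[ 0.71991854,  0.33497236, -0.60787401, -0.1376169 ],
       [-0.69378232,  0.32260706, -0.64388724, -0.76507964],
       [-0.01957998,  0.8852786 ,  0.46464871,  0.5745897 ],
       [ 0.        ,  0.        ,  0.        ,  1.        ]])}
top {'fov_y': 44.13247585397655, 'cx': 321.27695906515197, 'cy': 245.56914258873047, 'pose': array([[-0.02233205,  0.99078231, -0.1336102 ,  0.36886313],
       [-0.99821659, -0.02949833, -0.05189873, -0.08224022],
       [-0.05536162,  0.13221292,  0.98967411,  1.7307527 ],
       [ 0.        ,  0.        ,  0.        ,  1.        ]])}
{'clock': 0.1, 'joints': array([-1.44861154,  0.43512411,  0.02498642,  1.57399921, -0.01162624,
        1.13401431, -0.07509719]), 'dq': array([-0.00039494, -0.00334694, -0.00118206, -0.00257779, -0.00098569,
       -0.00200354,  0.00023059]), 'joint_efforts': array([ 3.16194179e-03, -6.69128609e+01,  9.88012366e-01, -3.15147650e+01,
       -6.05361722e-02,  3.74680466e-02,  6.41088445e-05]), 'position': array([0.1392582 , 0.60881563, 0.2260444 ]), 'ee_rot': array([-3.52482021e-01, -3.12170636e+00,  2.19725255e-03]), 'force': array([-0.01264128,  0.56920883,  0.64349843]), 'ft_torque': array([-0.03206832, -0.01268888,  0.02873375]), 'gripper_force': 0.0, 'width': 0.9978823716043606} -0.0188
```

View pics/scene0.png

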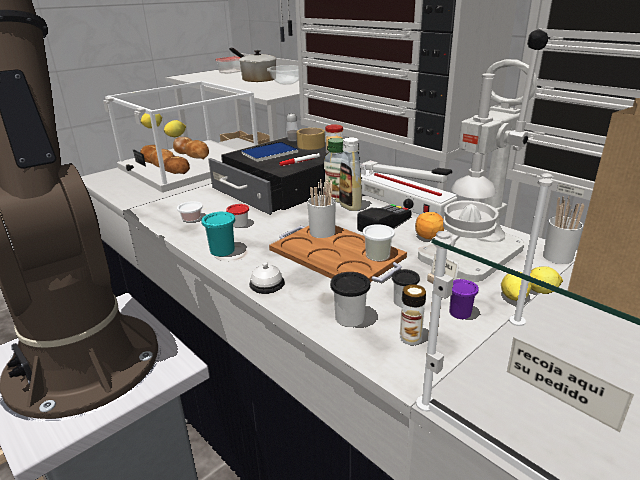

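View pics/top0.png

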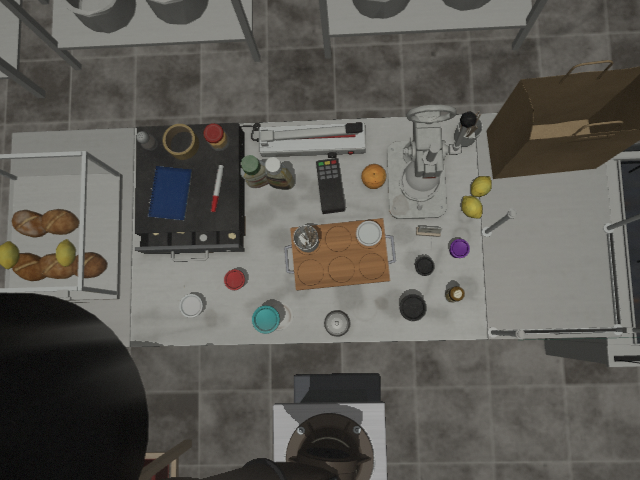

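The scene camera shows everything. In the top view, the stirrers sit rear-left at (307,237), the deli pot rear-right at (369,233) and the small black-lid pepper pot at (424,265). The spice jar is at (456,294), the mustard pot at (234,279), the sauce cup at (192,305) and the bell at (337,323). I'll enlarge both views.

Run:
```python
import cv2
t=cv2.imread("pics/top0.png"); 
a=t[210:340,170:330]; b=t[210:340,325:485]
cv2.imwrite("pics/topc.png",cv2.resize(cv2.hconcat([a]),None,fx=4.5,fy=4.5,interpolation=cv2.INTER_CUBIC))
cv2.imwrite("pics/topd.png",cv2.resize(b,None,fx=4.5,fy=4.5,interpolation=cv2.INTER_CUBIC))
```

```text
(no output)
```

View pics/topc.png

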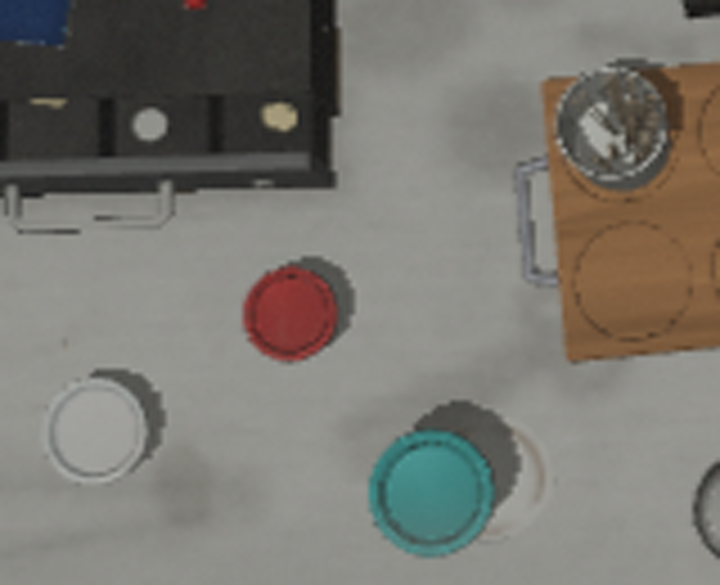

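View pics/topd.png

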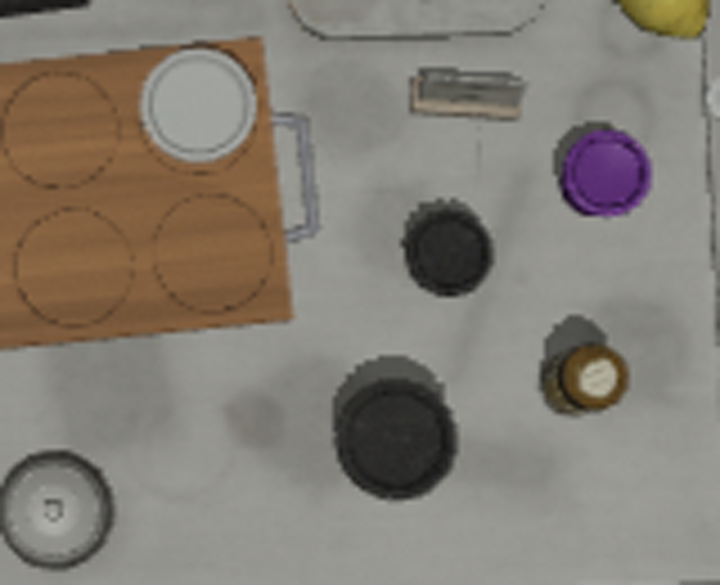

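Crop positions (4.5x): mustard (292,313), sauce (97,430), stirrer rim (612,124), front-left well (633,281). In the right crop: deli lid (199,104), rear-middle well (60,129), front-middle (74,267), front-right (212,252), pepper lid (449,251), spice cap (595,378), bell (54,510).

```bash
cat > h.py <<'E'
import numpy as np, cv2
from cell import readout, vision, arm
def ray(n,uv,z):
    c=vision.calibration(n); f=240/np.tan(np.radians(c["fov_y"]/2)); P=c["pose"]
    d=P[:3,:3]@np.array([(uv[0]-c["cx"])/f,-(uv[1]-c["cy"])/f,-1.]); o=P[:3,3]
    return (o+d*(z-o[2])/d[2])[:2]
def proj(n,p):
    c=vision.calibration(n); f=240/np.tan(np.radians(c["fov_y"]/2)); P=c["pose"]
    q=P[:3,:3].T@(np.array(p)-P[:3,3]); return np.array([c["cx"]+f*q[0]/-q[2],c["cy"]-f*q[1]/-q[2]])
def fit_tray(pts): # list (local xy, world xy)
    L=np.array([p[0] for p in pts],float);W=np.array([p[1] for p in pts]);l=L-L.mean(0);w=W-W.mean(0)
    a=np.arctan2((l[:,0]*w[:,1]-l[:,1]*w[:,0]).sum(),(l*w).sum());R=np.array([[np.cos(a),-np.sin(a)],[np.sin(a),np.cos(a)]])
    t=W.mean(0)-R@L.mean(0);return a,R,t,W-(L@R.T+t)
E
python3 - <<'E'
from h import *
np.set_printoptions(precision=4,suppress=True)
U=lambda u,v,o:((u+.5)/4.5-.5+o,(v+.5)/4.5-.5+210)
c=lambda u,v,z:ray("top",U(u,v,170),z); d=lambda u,v,z:ray("top",U(u,v,325),z)
a,R,t,e=fit_tray([((-.045,.09),c(633,281,.014)),((.045,0),d(60,129,.014)),((-.045,0),d(74,267,.014)),((-.045,-.09),d(212,252,.014)),
 ((-.0925,.1375),c(568,361,.014)),((.0925,.1375),c(543,79,.014)),((.0925,-.1375),d(263,38,.014)),((-.0925,-.1375),d(292,320,.014))])
print("tray",a,t,"\n",e)
for n,l in dict(RL=(.045,.09),RM=(.045,0),RR=(.045,-.09),FL=(-.045,.09),FR=(-.045,-.09)).items(): print(n,R@np.array(l)+t)
for n,p,z in(("must",c(292,313,.048),.048),("sauce",c(97,430,.036),.036),("teal",c(432,493,.1),.1),("stir",c(612,124,.098),.098),("deli",d(199,104,.072),.072),("pep",d(449,251,.062),.062),
  ("spice",d(595,378,.105),.105),("bell",d(54,510,.05),0.05),("big",d(395,437,.095),.095),("purp",d(605,172,.062),.062),("card",d(466,85,.06),.06)): print(n,p,proj("scene",[*p,z]))
E
```

```text
tray 0.07004782958949768 [ 0.5753 -0.0449] 
 [[-0.0004 -0.0001]
 [ 0.0006  0.0001]
 [-0.0001 -0.0003]
 [ 0.0009  0.0003]
 [-0.0004 -0.001 ]
 [ 0.0002 -0.0006]
 [-0.0006  0.0003]
 [-0.0003  0.0013]]
RL [0.6139 0.048 ]
RM [ 0.6202 -0.0417]
RR [ 0.6265 -0.1315]
FL [0.5241 0.0417]
FR [ 0.5367 -0.1378]
must [0.5061 0.2578] [238.0696 207.765 ]
sauce [0.4352 0.3868] [190.1946 206.1504]
teal [0.3893 0.1612] [218.0923 214.0054]
stir [0.6143 0.0467] [321.5748 200.4296]
deli [ 0.6254 -0.1306] [378.9588 230.85  ]
pep [ 0.5294 -0.2833] [406.1543 275.7843]
spice [ 0.4461 -0.3619] [414.0234 290.209 ]
bell [ 0.3748 -0.0324] [265.522  264.2876]
big [ 0.4139 -0.2418] [350.1882 276.1554]
purp [ 0.5762 -0.3822] [463.3088 285.8205]
card [ 0.6342 -0.299 ] [443.4528 260.0768]
```

Run:
```python
import cv2
s=cv2.imread("pics/scene0.png")[190:350,170:490]
cv2.imwrite("pics/sc.png",cv2.resize(s,None,fx=2.5,fy=2.5,interpolation=cv2.INTER_CUBIC))
```

```text
(no output)
```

View pics/sc.png

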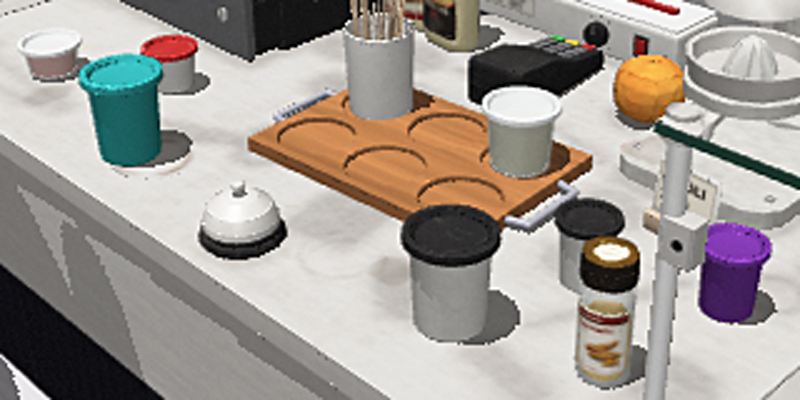

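Run:
```python
from h import *
np.set_printoptions(precision=3,suppress=True)
print("posts",ray("scene",(424,405),0),ray("scene",(519,321),0),"top rear post",ray("top",(487,234),0))
U=lambda u,v:(170+u/2.5,190+v/2.5)
# post top height: solve z such that proj of post base+z matches scene (436,240)
b=ray("scene",(424,405),0)
for z in (.2,.25,.3,.35): print(z,proj("scene",[*b,z]))
print("term front",ray("top",(321,213),.04),ray("top",(344,210),.04))
for p in [(.614,.047,.098),(.614,.012,.098),(.614,.003,.15),(.63,.003,.15),(.614,.02,.15)]: print(p,proj("scene",p),(proj("scene",p)-[170,190])*2.5, proj("top",p),(proj("top",p)-[170,210])*4.5)
s=cv2.imread("pics/scene0.png")[165:265,280:400];cv2.imwrite("pics/st.png",cv2.resize(s,None,fx=6,fy=6,interpolation=cv2.INTER_CUBIC))
```

```text
posts [ 0.335 -0.473] [ 0.631 -0.476] top rear post [ 0.622 -0.476]
0.2 [434.99  296.525]
0.25 [438.247 264.38 ]
0.3 [441.755 229.759]
0.35 [445.543 192.367]
term front [0.693 0.005] [ 0.699 -0.062]
(0.614, 0.047, 0.098) [321.406 200.431] [378.515  26.077] [305.507 237.274] [609.782 122.732]
(0.614, 0.012, 0.098) [331.319 204.377] [403.297  35.941] [317.999 236.895] [665.996 121.027]
(0.614, 0.003, 0.15) [333.652 185.261] [409.129 -11.848] [320.15  233.974] [675.673 107.883]
(0.63, 0.003, 0.15) [338.426 183.451] [421.064 -16.372] [320.019 228.137] [675.087  81.618]
(0.614, 0.02, 0.15) [328.642 183.456] [396.606 -16.36 ] [313.881 234.166] [647.463 108.746]
```

View pics/st.png

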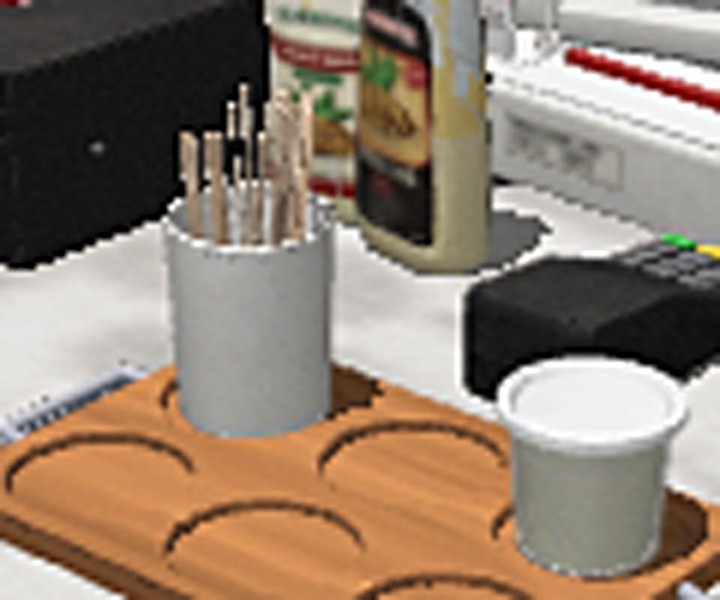

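Request:
carry_out(increments=[0, 0, 30, 0, 0, -0.18, 10, 0, 20, 0, 0, -0.18, 30, 0, 0, 0, 0, -0.18, 30, -20, 0, 0, 0, -0.18], grip=0.18, newtons=15)

```text
clock: 0.6
position: [0.2095, 0.5898, 0.2762]
ee_rot: [1.436, 2.794, -0.0]
force: [0.1, -0.1, 0.1]
width: 0.823
gripper_force: 0.0
```

The sticks stay inside the rim of the stirrer pot, so the body clears them. The front post of the screen stands at (0.335,-0.473). Next I move above the pepper pot.

Request:
carry_out(increments=[16, -44, -4, 0, 0, -0.11, 16, -44, -4, 0, 0, -0.11, 16, -44, -4, 0, 0, -0.11, 16, -44, -4, 0, 0, -0.11, 16, -44, -4, 0, 0, -0.11, 16, -44, -4, 0, 0, -0.11, 16, -44, -4, 0, 0, -0.11, 16, -44, -4, 0, 0, -0.11, 16, -44, -4, 0, 0, -0.11, 16, -44, -4, 0, 0, -0.11, 16, -44, -4, 0, 0, -0.11, 16, -44, -4, 0, 0, -0.11, 16, -44, -4, 0, 0, -0.11, 16, -44, -4, 0, 0, -0.11, 16, -44, -4, 0, 0, -0.11, 16, -44, -4, 0, 0, -0.11, 16, -44, -4, 0, 0, -0.11, 16, -44, -4, 0, 0, -0.11, 16, -40, -4, 0, 0, -0.11, 16, -40, -4, 0, 0, -0.1])

```text
clock: 3.1
position: [0.5297, -0.2838, 0.1961]
ee_rot: [-3.141, -0.006, 0.001]
force: [-0.1, 0.2, 0.7]
width: 0.823
gripper_force: 0.0
```

Run:
```python
from h import *
o=readout.observe();print(o["clock"],o["position"],o["ee_rot"],o["joints"].round(2),o["width"])
```

```text
3.1 [ 0.52970485 -0.28382207  0.19609639] [-3.14118758e+00 -5.74506825e-03  1.06990143e-03] [-0.21  0.55  0.94  1.72 -0.49  1.12 -0.68] 0.8234122787150487
```

Request:
carry_out(increments=[0, 0, -40, 0, 0, 0, 0, 0, -40, 0, 0, 0, 0, 0, -40, 0, 0, 0, 0, 0, -30, 0, 0, 0, 0, 0, -20, 0, 0, 0])

```text
clock: 3.72
position: [0.5287, -0.2822, 0.025]
ee_rot: [-3.141, -0.011, 0.003]
force: [-0.8, -0.2, 0.0]
width: 0.82
gripper_force: 0.0
```

Request:
carry_out(increments=[0, 0, 0, 0, 0, 0, 0, 0, 0, 0, 0, 0, 0, 0, 0, 0, 0, 0, 0, 0, 0, 0, 0, 0, 0, 0, 0, 0, 0, 0], grip=1, newtons=15)

```text
clock: 4.35
position: [0.5301, -0.2831, 0.0279]
ee_rot: [3.141, 0.011, 0.003]
force: [-0.3, 1.5, 6.8]
width: 0.536
gripper_force: 15.0
```

Request:
carry_out(increments=[0, 0, 20, 0, 0, 0, 0, 0, 40, 0, 0, 0, 0, 0, 40, 0, 0, 0, 0, 0, 30, 0, 0, 0, 7.5, 20, 0, 0, 0, 0.137, 7.5, 20, 0, 0, 0, 0.137, 7.5, 20, 0, 0, 0, 0.137, 7.5, 20, 0, 0, 0, 0.137, 7.5, 20, 0, 0, 0, 0.137, 7.5, 20, 0, 0, 0, 0.137, 7.5, 20, 0, 0, 0, 0.137, 7.5, 20, 0, 0, 0, 0.137, 7.5, 20, 0, 0, 0, 0.137, 7.5, 20, 0, 0, 0, 0.137, 7.5, 20, 0, 0, 0, 0.137, 7.5, 21, 0, 0, 0, 0.137, 0, 0, 0, 0, 0, 0])

```text
clock: 6.48
position: [0.6198, -0.0401, 0.1577]
ee_rot: [2.128, 2.311, 0.001]
force: [0.2, 0.2, -1.5]
width: 0.535
gripper_force: 15.0
```

Run:
```python
from h import *
o=readout.observe();print(o["clock"],o["position"],o["ee_rot"],o["joints"].round(2),o["width"])
s=vision.get_image("scene")[:,:,::-1];cv2.imwrite("pics/p1.png",cv2.resize(s[120:300,260:480],None,fx=3,fy=3,interpolation=cv2.INTER_CUBIC))
```

```text
6.475 [ 0.61978065 -0.04007354  0.15769729] [2.12783883e+00 2.31079343e+00 1.43458424e-03] [-0.33  0.51  0.46  1.7  -0.26  0.99  0.3 ] 0.5348707391485987
```

View pics/p1.png

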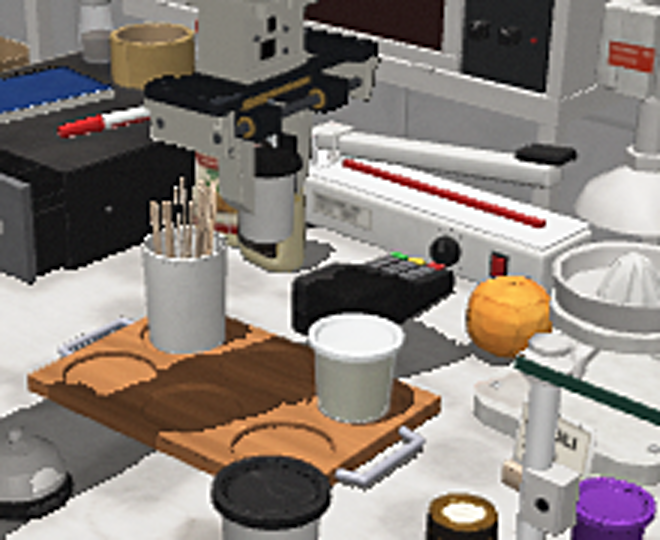

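The pepper pot hangs upright above the rear-middle well. I lower it and release it there.

Request:
carry_out(increments=[0, -1.5, -30, 0, 0, 0, 0, 0, -30, 0, 0, 0, 0, 0, -30, 0, 0, 0, 0, 0, -18, 0, 0, 0, 0, 0, -8, 0, 0, 0, 0, 0, -4, 0, 0, 0, 0, 0, 0, 0, 0, 0])

```text
clock: 7.4
position: [0.6197, -0.0433, 0.0373]
ee_rot: [2.131, 2.308, 0.001]
force: [-0.5, -0.3, -0.9]
width: 0.535
gripper_force: 15.0
```

Request:
carry_out(increments=[0, 1, -2, 0, 0, 0, 0, 0, 0, 0, 0, 0])

```text
clock: 7.65
position: [0.62, -0.0425, 0.0359]
ee_rot: [2.13, 2.307, 0.002]
force: [-0.2, -1.0, 4.7]
width: 0.537
gripper_force: 15.0
```

Request:
carry_out(increments=[0, 0, 0, 0, 0, 0, 0, 0, 0, 0, 0, 0, 0, 0, 0, 0, 0, 0], grip=0.26)

```text
clock: 8.02
position: [0.6194, -0.0421, 0.0348]
ee_rot: [2.131, 2.309, 0.0]
force: [0.1, -0.2, -0.6]
width: 0.735
gripper_force: 0.0
```

Request:
carry_out(increments=[0, 0, 30, 0, 0, 0, 0, 0, 50, 0, 0, 0, 0, 0, 50, 0, 0, 0, -14, -26, 30, 0, 0, 0, -14, -26, 0, 0, 0, 0, -14, -26, 0, 0, 0, 0, -14, -26, 0, 0, 0, 0, -14, -26, 0, 0, 0, 0, -14, -27, 0, 0, 0, 0, -14, -27, 0, 0, 0, 0, -15, -27, 0, 0, 0, 0, -15, -27, 0, 0, 0, 0, -15, -27, 0, 0, 0, 0, -15, -27, 0, 0, 0, 0, -15, -28, 0, 0, 0, 0, 0, 0, 0, 0, 0, 0])

```text
clock: 10.02
position: [0.4444, -0.3648, 0.1949]
ee_rot: [2.136, 2.303, -0.002]
force: [1.3, 0.8, 0.3]
width: 0.742
gripper_force: 0.0
```

Run:
```python
from h import *
o=readout.observe();print(o["clock"],o["position"],o["ee_rot"],o["joints"].round(2),o["width"])
s=vision.get_image("scene")[:,:,::-1];t=vision.get_image("top")[:,:,::-1]
a=cv2.resize(s[180:350,260:480],(518,400));b=cv2.resize(t[200:320,280:364],(280,400));cv2.imwrite("pics/p2.png",cv2.hconcat([a,b]))
```

```text
10.025 [ 0.44440071 -0.36480262  0.19494324] [ 2.13579154e+00  2.30312025e+00 -1.93241388e-03] [ 0.2   0.41  0.55  1.77 -0.24  1.03  0.91] 0.7420487760774112
```

View pics/p2.png

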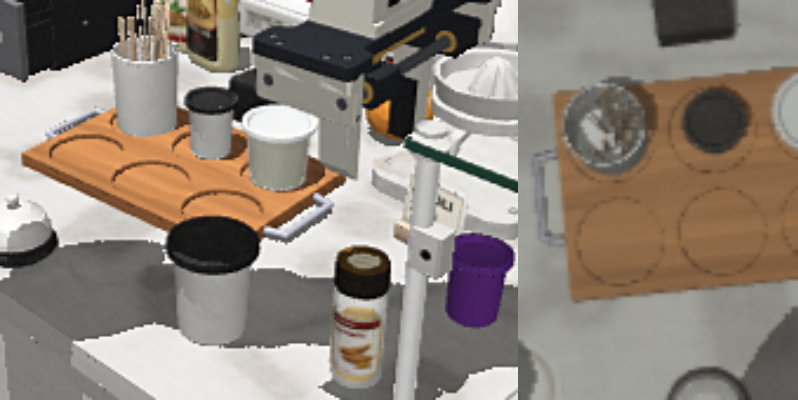

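The pepper pot stands upright in the rear-middle well and the neighbouring pots haven't moved. Next I take the spice jar.

Request:
carry_out(increments=[1.5, 3, -30, 0, 0, 0, 0, 0, -40, 0, 0, 0, 0, 0, -35, 0, 0, 0, 0, 0, -24, 0, 0, 0, 0, 0, -10, 0, 0, 0, 0, 0, 0, 0, 0, 0])

```text
clock: 10.88
position: [0.4482, -0.3585, 0.0556]
ee_rot: [-2.129, -2.309, -0.0]
force: [0.9, -0.9, 0.6]
width: 0.74
gripper_force: 0.0
```

Request:
carry_out(increments=[0, 0, 0, 0, 0, 0, 0, 0, 0, 0, 0, 0, 0, 0, 0, 0, 0, 0, 0, 0, 0, 0, 0, 0, 0, 0, 0, 0, 0, 0], grip=1, newtons=20)

```text
clock: 11.5
position: [0.4481, -0.3594, 0.0562]
ee_rot: [2.131, 2.308, 0.0]
force: [0.2, 0.8, 5.6]
width: 0.438
gripper_force: 20.0
```

Request:
carry_out(increments=[0, 0, 20, 0, 0, 0, 0, 0, 40, 0, 0, 0, 0, 0, 40, 0, 0, 0, 0, 0, 30, 0, 0, 0, 5.6, 28.6, 0, 0, 0, -0.112, 5.6, 28.6, 0, 0, 0, -0.112, 5.6, 28.6, 0, 0, 0, -0.112, 5.6, 28.6, 0, 0, 0, -0.112, 5.6, 28.6, 0, 0, 0, -0.112, 5.6, 28.6, 0, 0, 0, -0.112, 5.6, 28.6, 0, 0, 0, -0.112, 5.6, 28.6, 0, 0, 0, -0.112, 5.6, 28.6, 0, 0, 0, -0.112, 5.6, 28.6, 0, 0, 0, -0.112, 5.6, 28.6, 0, 0, 0, -0.112, 5.6, 28.6, 0, 0, 0, -0.112, 5.6, 28.6, 0, 0, 0, -0.112, 5.6, 28.6, 0, 0, 0, -0.115, 0, 0, 0, 0, 0, 0, 0, 0, 0, 0, 0, 0])

```text
clock: 14.0
position: [0.5259, 0.0406, 0.1855]
ee_rot: [3.138, 0.127, -0.001]
force: [-0.6, -0.6, -0.7]
width: 0.441
gripper_force: 20.0
```

Run:
```python
from h import *
o=readout.observe();print(o["clock"],o["position"],o["ee_rot"],o["joints"].round(2),o["width"])
```

```text
14.0 [0.52585746 0.04056299 0.18554655] [ 3.13838187e+00  1.26613209e-01 -8.88855353e-04] [-0.84  0.42  0.91  1.91 -0.39  1.   -1.25] 0.4406390436512834
```

Request:
carry_out(increments=[0, 1, -30, 0, 0, 0, 0, 0, -30, 0, 0, 0, 0, 0, -30, 0, 0, 0, 0, 0, -18, 0, 0, 0, 0, 0, -8, 0, 0, 0, 0, 0, -5, 0, 0, 0, 0, 0, 0, 0, 0, 0])

```text
clock: 14.88
position: [0.5266, 0.0421, 0.0651]
ee_rot: [-3.139, -0.125, -0.001]
force: [0.1, 0.1, -0.3]
width: 0.442
gripper_force: 20.0
```

Request:
carry_out(increments=[0, 0, -2, 0, 0, 0, 0, 0, 0, 0, 0, 0])

```text
clock: 15.12
position: [0.5271, 0.0426, 0.0639]
ee_rot: [-3.138, -0.126, -0.003]
force: [-1.7, 0.6, 8.8]
width: 0.44
gripper_force: 20.0
```

Request:
carry_out(increments=[0, 0, 0, 0, 0, 0, 0, 0, 0, 0, 0, 0, 0, 0, 0, 0, 0, 0], grip=0.3)

```text
clock: 15.5
position: [0.5263, 0.0422, 0.0628]
ee_rot: [3.139, 0.125, 0.0]
force: [-0.6, 0.2, -0.6]
width: 0.684
gripper_force: 0.0
```

Request:
carry_out(increments=[0, 0, 30, 0, 0, 0, 0, 0, 50, 0, 0, 0, 0, 0, 50, 0, 0, 0, -2.5, 27, 10, 0, 0, 0, -2.5, 27, 0, 0, 0, 0, -2.5, 27, 0, 0, 0, 0, -2.5, 27, 0, 0, 0, 0, -2.5, 27, 0, 0, 0, 0, -2.5, 27, 0, 0, 0, 0, -2.5, 27, 0, 0, 0, 0, -2.5, 27, 0, 0, 0, 0, 0, 0, 0, 0, 0, 0])

```text
clock: 17.0
position: [0.5055, 0.2605, 0.2022]
ee_rot: [3.139, 0.131, -0.001]
force: [-0.3, 0.5, -0.4]
width: 0.702
gripper_force: 0.0
```

Request:
carry_out(increments=[0, 0, 0, 0, 0, 0], grip=0.1)

```text
clock: 17.12
position: [0.5063, 0.2572, 0.2027]
ee_rot: [3.138, 0.124, -0.0]
force: [-0.7, -0.5, -0.2]
width: 0.768
gripper_force: 0.0
```

Run:
```python
from h import *
o=readout.observe();print(o["clock"],o["position"],o["ee_rot"],o["joints"].round(2),o["width"])
s=vision.get_image("scene")[:,:,::-1]
cv2.imwrite("pics/p3.png",cv2.resize(s[150:330,170:430],None,fx=2.8,fy=2.8,interpolation=cv2.INTER_CUBIC))
```

```text
17.125 [0.50633319 0.2571729  0.2027038 ] [ 3.13841491e+00  1.24011024e-01 -3.97314995e-05] [-1.19  0.47  0.9   1.8  -0.42  1.08 -1.63] 0.7681746469004053
```

View pics/p3.png

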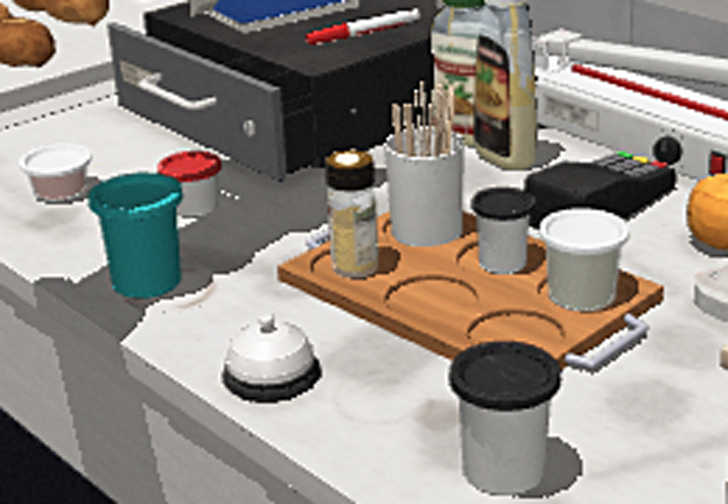

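The spice jar stands upright in front of the stirrers. Next comes the mustard pot.

Request:
carry_out(increments=[0, 0, -50, 0, 0, 0, 0, 0, -50, 0, 0, 0, 0, 0, -40, 0, 0, 0, 0, 0, -30, 0, 0, 0, 0, 0, -16, 0, 0, 0, 0, 0, 0, 0, 0, 0])

```text
clock: 17.92
position: [0.5062, 0.2573, 0.0164]
ee_rot: [3.138, 0.124, -0.001]
force: [0.3, 0.3, 0.3]
width: 0.898
gripper_force: 0.0
```

Request:
carry_out(increments=[0, 0, 0, 0, 0, 0, 0, 0, 0, 0, 0, 0, 0, 0, 0, 0, 0, 0, 0, 0, 0, 0, 0, 0], grip=1)

```text
clock: 18.42
position: [0.5066, 0.2586, 0.0174]
ee_rot: [-3.138, -0.125, -0.001]
force: [-0.8, 0.1, 5.3]
width: 0.596
gripper_force: 20.0
```

Request:
carry_out(increments=[0, 0, 20, 0, 0, 0, 0, 0, 45, 0, 0, 0, 0, 0, 45, 0, 0, 0, 0, 0, 45, 0, 0, 0, 0, 0, 30, 0, 0, 0, 2.5, -33, 0, 0, 0, 0, 2.5, -33, 0, 0, 0, 0, 2.5, -33, 0, 0, 0, 0, 2.5, -33, 0, 0, 0, 0, 2.5, -33, 0, 0, 0, 0, 2.5, -33, 0, 0, 0, 0, 2.5, -33, 0, 0, 0, 0, 2.5, -33, 0, 0, 0, 0, 2.5, -33, 0, 0, 0, 0, 2.5, -33, 0, 0, 0, 0, 2.5, -33, 0, 0, 0, 0, 2.5, -33, 0, 0, 0, 0, 0, 0, 0, 0, 0, 0, 0, 0, 0, 0, 0, 0])

```text
clock: 20.8
position: [0.536, -0.1375, 0.2022]
ee_rot: [-3.139, -0.125, 0.0]
force: [-0.1, 0.6, -1.5]
width: 0.594
gripper_force: 20.0
```

Request:
carry_out(increments=[0.5, 0, -40, 0, 0, 0, 0, 0, -40, 0, 0, 0, 0, 0, -40, 0, 0, 0, 0, 0, -30, 0, 0, 0, 0, 0, -15, 0, 0, 0, 0, 0, -8, 0, 0, 0, 0, 0, -5, 0, 0, 0, 0, 0, 0, 0, 0, 0])

```text
clock: 21.8
position: [0.5376, -0.1378, 0.0247]
ee_rot: [-3.139, -0.126, -0.003]
force: [-0.2, 0.4, -1.4]
width: 0.599
gripper_force: 20.0
```

Request:
carry_out(increments=[0, 0, 0, 0, 0, 0, 0, 0, 0, 0, 0, 0, 0, 0, 0, 0, 0, 0], grip=0.15)

```text
clock: 22.18
position: [0.5369, -0.1378, 0.0239]
ee_rot: [3.139, 0.125, 0.001]
force: [-0.6, -0.4, 0.3]
width: 0.837
gripper_force: 0.0
```

Request:
carry_out(increments=[0, 0, 36, 0, 0, 0, 0, 0, 50, 0, 0, 0, 0, 0, 50, 0, 0, 0, 0, 0, 40, 0, 0, 0, -7.3, 37.5, 0, 0, 0, 0, -7.3, 37.5, 0, 0, 0, 0, -7.3, 37.5, 0, 0, 0, 0, -7.3, 37.5, 0, 0, 0, 0, -7.3, 37.5, 0, 0, 0, 0, -7.3, 37.5, 0, 0, 0, 0, -7.3, 37.5, 0, 0, 0, 0, -7.3, 37.5, 0, 0, 0, 0, -7.3, 37.5, 0, 0, 0, 0, -7.3, 37.5, 0, 0, 0, 0, -7.3, 37.5, 0, 0, 0, 0, -7.3, 37.5, 0, 0, 0, 0, -7.3, 37.5, 0, 0, 0, 0, -7.3, 37.5, 0, 0, 0, 0, 0, 0, 0, 0, 0, 0, 0, 0, 0, 0, 0, 0])

```text
clock: 24.68
position: [0.4347, 0.3864, 0.1997]
ee_rot: [3.138, 0.125, 0.0]
force: [-0.1, -1.5, -0.7]
width: 0.851
gripper_force: 0.0
```

Request:
carry_out(increments=[0, 0, 0, 0, 0, 0, 0, 0, 0, 0, 0, 0], grip=0)

```text
clock: 24.92
position: [0.4349, 0.3863, 0.1999]
ee_rot: [-3.139, -0.123, -0.0]
force: [-0.4, -1.3, 0.4]
width: 0.986
gripper_force: 0.0
```

Run:
```python
from h import *
o=readout.observe();print(o["clock"],o["position"],o["ee_rot"],o["joints"].round(2),o["width"])
s=vision.get_image("scene")[:,:,::-1];t=vision.get_image("top")[:,:,::-1]
a=cv2.resize(s[180:330,270:450],(456,380));b=cv2.resize(t[205:305,285:395],(418-100,289));b=cv2.copyMakeBorder(b,0,91,0,0,cv2.BORDER_CONSTANT)
cv2.imwrite("pics/p4.png",cv2.hconcat([a,b]))
```

```text
24.925 [0.43492537 0.38632847 0.19993739] [-3.13898762e+00 -1.22817617e-01 -1.64850183e-05] [-1.43  0.5   0.91  1.77 -0.44  1.09 -1.87] 0.9864978175204562
```

View pics/p4.png

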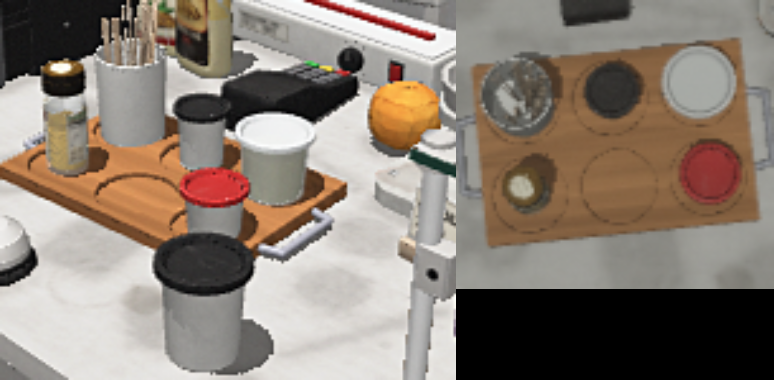

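All three pots are standing properly. Next I pick up the sauce cup.

Request:
carry_out(increments=[0, 0.5, -50, 0, 0, 0, 0, 0, -50, 0, 0, 0, 0, 0, -45, 0, 0, 0, 0, 0, -30, 0, 0, 0, 0, 0, -13, 0, 0, 0, 0, 0, -5, 0, 0, 0, 0, 0, 0, 0, 0, 0])

```text
clock: 25.9
position: [0.4351, 0.388, 0.0075]
ee_rot: [-3.138, -0.125, -0.001]
force: [-0.1, -0.6, 0.9]
width: 0.996
gripper_force: 0.0
```

Request:
carry_out(increments=[0, 0, 0, 0, 0, 0, 0, 0, 0, 0, 0, 0, 0, 0, 0, 0, 0, 0, 0, 0, 0, 0, 0, 0], grip=1, newtons=12)

```text
clock: 26.4
position: [0.4346, 0.388, 0.007]
ee_rot: [-3.139, -0.125, -0.0]
force: [-0.2, 0.7, 2.5]
width: 0.679
gripper_force: 12.0
```

Request:
carry_out(increments=[0, 0, 13, 0, 0, 0, 0, 0, 40, 0, 0, 0, 0, 0, 50, 0, 0, 0, 0, 0, 50, 0, 0, 0, 0, 0, 40, 0, 0, 0, 13.6, -37, 0, 0, 0, 0, 13.6, -37, 0, 0, 0, 0, 13.6, -37, 0, 0, 0, 0, 13.6, -37, 0, 0, 0, 0, 13.6, -37, 0, 0, 0, 0, 13.6, -37, 0, 0, 0, 0, 13.6, -37, 0, 0, 0, 0, 13.6, -37, 0, 0, 0, 0, 13.6, -37, 0, 0, 0, 0, 13.6, -37, 0, 0, 0, 0, 13.6, -37, 0, 0, 0, 0, 13.6, -37, 0, 0, 0, 0, 13.6, -37, 0, 0, 0, 0, 13.6, -37, 0, 0, 0, 0, 0, 0, 0, 0, 0, 0])

```text
clock: 28.9
position: [0.6245, -0.1349, 0.2007]
ee_rot: [3.137, 0.116, 0.001]
force: [-0.4, 0.1, -1.4]
width: 0.684
gripper_force: 12.0
```

Request:
carry_out(increments=[0, 0, 0, 0, 0, 0, 0, 0, 0, 0, 0, 0])

```text
clock: 29.15
position: [0.6248, -0.1287, 0.1998]
ee_rot: [-3.138, -0.128, 0.0]
force: [1.4, 0.6, -0.5]
width: 0.683
gripper_force: 12.0
```

Request:
carry_out(increments=[0.5, -0.5, -30, 0, 0, 0, 0, 0, -30, 0, 0, 0, 0, 0, -30, 0, 0, 0, 0, 0, -17, 0, 0, 0, 0, 0, -8, 0, 0, 0, 0, 0, -4, 0, 0, 0, 0, 0, -2, 0, 0, 0, 0, 0, 0, 0, 0, 0])

```text
clock: 30.15
position: [0.6258, -0.131, 0.0793]
ee_rot: [3.139, 0.125, 0.001]
force: [-0.4, -1.0, -0.7]
width: 0.681
gripper_force: 12.0
```

Request:
carry_out(increments=[0, 0, -1.5, 0, 0, 0, 0, 0, 0, 0, 0, 0])

```text
clock: 30.4
position: [0.6255, -0.1308, 0.0773]
ee_rot: [-3.139, -0.125, -0.0]
force: [-0.5, -0.7, -1.0]
width: 0.684
gripper_force: 12.0
```

Run:
```python
from h import *
o=readout.observe();print(o["clock"],o["position"],o["force"])
s=vision.get_image("scene")[:,:,::-1]
cv2.imwrite("pics/p5.png",cv2.resize(s[190:270,310:430],None,fx=6,fy=6,interpolation=cv2.INTER_CUBIC))
```

```text
30.4 [ 0.62548473 -0.13079452  0.07733967] [-0.45946613 -0.69594521 -1.00931081]
```

View pics/p5.png

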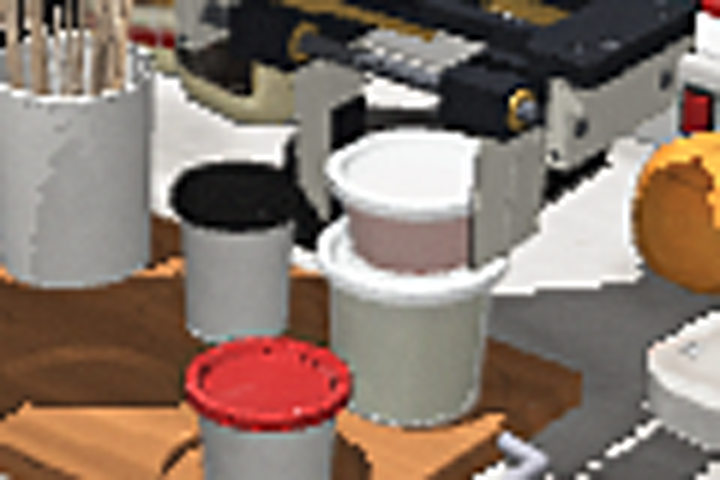

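The sauce cup sits centred over the deli lid, just touching. I lower it slightly and release.

Request:
carry_out(increments=[0, 0, -0.8, 0, 0, 0, 0, 0, 0, 0, 0, 0])

```text
clock: 30.7
position: [0.6258, -0.1309, 0.077]
ee_rot: [-3.139, -0.125, -0.001]
force: [-0.5, 0.4, 4.8]
width: 0.682
gripper_force: 12.0
```

Request:
carry_out(increments=[0, 0, 0, 0, 0, 0, 0, 0, 0, 0, 0, 0, 0, 0, 0, 0, 0, 0], grip=0.15)

```text
clock: 31.08
position: [0.6253, -0.1308, 0.0762]
ee_rot: [3.139, 0.125, -0.0]
force: [-0.3, 0.3, -0.5]
width: 0.846
gripper_force: 0.0
```

Request:
carry_out(increments=[0, 0, 10, 0, 0, 0, 0, 0, 25, 0, 0, 0, 0, 0, 40, 0, 0, 0, 0, 0, 40, 0, 0, 0, -30, -10, 20, 0, 0, 0, -40, -20, 20, 0, 0, 0, -40, -20, 0, 0, 0, 0, -40, -20, 0, 0, 0, 0, -40, -20, 0, 0, 0, 0, 0, 0, 0, 0, 0, 0])

```text
clock: 32.33
position: [0.4325, -0.2227, 0.2323]
ee_rot: [-3.138, -0.117, -0.002]
force: [1.3, 1.0, -0.0]
width: 0.853
gripper_force: 0.0
```

Run:
```python
from h import *
o=readout.observe();print(o["clock"],o["position"],o["force"])
s=vision.get_image("scene")[:,:,::-1];t=vision.get_image("top")[:,:,::-1]
a=cv2.resize(s[180:330,240:450],(448,320));b=cv2.resize(t[205:305,285:395],(352,320))
cv2.imwrite("pics/p6.png",cv2.hconcat([a,b]))
```

```text
32.325 [ 0.43248016 -0.22274066  0.23227251] [ 1.32444521  0.95672727 -0.03952015]
```

View pics/p6.png

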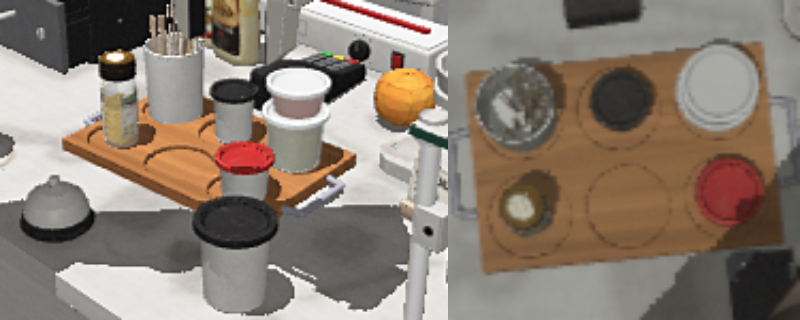

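Everything is in place: all the pots are upright in their wells, the sauce cup is centred on the deli lid, and the arm is clear.

```bash
python3 -c "
from cell import arm; print(arm.sign_off())"
```

```text
the job is handed in; nothing more can be done
None
```

The tray is laid out as asked and the job was handed in at about 32 s of the 106 s allowed, with the bell, card terminal and price card left untouched; no verdict came back.

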